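# Shut the marked cooling-water valve in the covered valve box

### The arm

A 7-joint arm with a two-finger parallel gripper is mounted at the origin on a cart in front of the work surface, level with it; the furniture and walls round the work are solid. World frame = base frame: x ahead of the robot, y to its left, z up, the work surface at z = 0. Lengths are in mm, angles in degrees, forces in N, time in s.
With the tool pointing down it reaches from about 425 to 825 mm from the base axis. Payload 3.6 kg.
Tool frame: the origin (TCP) lies midway between the tips of the shut fingers; the grasp point (between the pads) lies ctrl.grip_depth behind it (ctrl.grip_depth is the distance from the TCP to the grasp point, in mm); z points along the fingers, y is the direction in which the jaws open and shut (so a half turn about z gives the same grasp; the last joint's range is limited). The gripper opens to 85 mm and grips with 20 to 120 N. Pads are 22 mm wide; open, the fingers measure 114 mm over their backs; the gripper's body (76 mm by 85 mm) begins 54 mm behind the grasp point. The pads swing forward as they close: fully open they stand 13 mm farther back than shut.
Start: joints at [-74.685, 35.231, -0.722, 81.555, 0.464, 63.22, -2.315], TCP at [188.201, 622.128, 231.297] pointing down, gripper open.
Joint ranges: [-178.69, 178.69], [-17.37, 117.87], [-77.05, 75.6], [15.02, 138.74], [-78.02, 258.01], [0.78, 113.62], [-162.83, 162.83]. Speed limits (degrees/s): [159.86, 159.86, 180, 180, 180, 180, 180].

### API

Orientations are given as a 3x3 rotation matrix whose columns are the frame's x, y, z axes.
In Python, from rig import ctrl, eyes gives the robot as it stands.
- The arm moves only by the shell command python3 -m jog 'ROWS' [FORCE]. ROWS is JSON, a list of rows, each a list of 5 numbers: the closure in counts, from 0 (fully open) to 255 (shut), then the shift along the world's x, y, z in cm, then the turn about the world's z in degrees. A call has 1 to 20 rows; each row shifts and turns the commanded pose from where the row before left it; what a row does not reach is not made up. A row lasts 1/8 s, in which the tool goes at most 62.5 mm and 10.7 degrees, less where a joint would pass 70% of its speed; a pose out of reach is approached as far as the arm can. A call with a gripper value outside its range is refused whole. The fingers move at their own pace and stop on an object; FORCE is the grip in N (left out, the last holds). Time passes only in rows, so rows that do not move let the fingers close. It gives the time, the measured TCP pose, the force and the opening at its end, in the units of the state.
- ctrl.get_obs(): the state, without advancing time (a new reading comes with each control period).
- eyes.get_image(name): name is "scene" or "side" or "wrist"; returns the picture (420x560x3 uint8, red, green, blue); there is no depth.
- eyes.camera_params(name): a dict with "fov_y" (degrees; the focal length in pixels is half the picture's height over the tangent of half this angle, whatever the lens; pixels are square), "cx", "cy" (the principal point, pixels), "R" (3x3) and "t" (3): a world point X has camera coordinates R X + t. Camera axes: x right, y down, z forward; pixel columns grow to the right and rows downward; lengths in mm; the calibration is good to about 2 mm. A picture is of the moment at which its call begins: read the wrist's pose just before it. camera_params takes no time and is no camera call; for the wrist camera it gives the pose at the moment of the call.
- ctrl.sign_off(): hands the job in, once; it reports no verdict.
The state is a dict: "t": time; "q": joint angles; "dq": joint speeds; "effort": joint torques, N m; "tool_pos": TCP position; "eef_rot": TCP orientation; "contact_force": force on the tool from outside, world axes, zero at the start; "moment": the same for the moment, N m; "finger_gap": finger opening in mm.
Only numpy, scipy, OpenCV 4.12 (cv2) and the standard library are available. Lean on these libraries where they do the work, as an engineer would, in place of code of your own. Each camera call takes 0.05 s, during which the arm holds its last target.

### The job

Slide the cover of the valve box away from you all the way to its stop, so that the two cooling-water valves below it lie open; then push the lever that ends in a round disc clockwise (seen from above) until that valve is fully shut against its stop. Push gently, only with closed fingertips: do not grip or lift anything. Leave the other lever, which has a plain square end, and the things standing round the box as they are.

Things in the scene. Friction and masses are not known exactly. Their poses are not given: they have to be found in the camera images.
- cover (a joint): travel of the cover in m: 0 = fully over the valve bay, 0.100 = at its stop, bay uncovered. It slides along the box's own +x axis (away from the robot), needs about 2.5 N to move, stays where it is left, and cannot be lifted off. It starts between 0 and 0.015.
- cover_face (a point): centre of the upright front face of the cover, the face to push on; moves with the cover; its +x axis is the sliding direction. The cover is a flat grey sheet-metal pan with three shallow ribs, 104 (x) x 272 (y) x 18 mm high; the face reaches 9 mm above and below this point. The lever tops lie 22 mm below this point.
- valve_box: grey box fixed to the bench, 210 (x) x 280 (y) x 60 mm, walls 4 mm, front wall 58 mm high. Origin: centre of its underside; +x points away from the robot. Its front half (x -101 to +5 mm) is an open bay, floor at z = 6 mm, with two valves pivoting at y = -65 and +45 mm (which is where varies); the rear half is closed. Two hose tails stick out 25 mm in front, 22 mm up.
- disc_hub (a point): pivot of the marked lever (the one with the round disc end), at mid-thickness, 44 mm above the bench. Its axes are those of the box and do not turn with the lever. Brass valve body and pipe lie below, up to 35 mm above the bench, along x through the pivot (half-width 13 mm).
- disc_end (a point): centre of the round disc (28 mm across, 8 mm thick) at the end of the marked lever, 46 mm from the pivot. The lever is a flat steel bar 12 mm wide and 8 mm thick (z 40 to 48 mm above the bench).
- disc_lever (a joint): angle of the marked lever, rad: 0 = open, pointing along the box's -x (to the robot) from its pivot; grows clockwise seen from above, to 1.571 = shut at its stop, pointing along the box's +y. About 0.07 N m turns it; it stays where it is left. It starts between 0 and 0.2.
- plain_hub (a point): pivot of the other valve's lever, like disc_hub.
- plain_end (a point): point on the other lever 54 mm from its pivot, 6 mm from its plain square end; same bar, without a disc, 60 mm long. This lever must not be turned.
- plain_lever (a joint): angle of the other lever, measured as for the marked one; starts between 0 and 0.2 and must stay as it is.
- die_plug_0: steel die plug, 29 mm across, 30 mm high, standing to the right of the box; bystander, to be left alone. Origin: centre of its underside.
- specimen_3: green round mounted specimen, 30 mm across, 19 mm high, lying to the right of the box; bystander, to be left alone. Origin: centre of its underside.
- loupe: black watchmaker's loupe, 38 mm across, 34 mm high, to the left of the box; bystander, to be left alone. Origin: centre of its underside.
- lens_can: black round can, 40 mm across, 52 mm high, to the left of the box; bystander, to be left alone. Origin: centre of its underside.
- hex_key: black hex key, 32 x 99 x 8 mm, lying at the right front of the box; bystander, to be left alone. Origin: centre of its underside.

How it is judged:
By the outcome, as a careful person would: the job done as asked, in the order asked, and still so for the second after the job is handed in, with the robot touching nothing.
It also fails if it takes over 51 s, if anything falls off the work surface, if the arm or the gripper's body presses on something with over 40 N, if the wrist force passes 120 N, or if a joint passes its speed limit or range.

## Working session

There is one attempt and no reset: what is moved stays moved. The work goes in short steps, Python scripts to look and compute and a shell command to move; the robot and the scene stay as the last step left them, time stands still between calls to the robot, and variables do not carry over. Pictures are saved under pics/ and viewed, and the job is handed in when it is done.

```bash
ls; mkdir -p pics
python3 - <<'E'
from rig import ctrl, eyes
import cv2
for n in ("scene","side","wrist"):
    p=eyes.camera_params(n); im=eyes.get_image(n)
    cv2.imwrite(f"pics/{n}0.png",im[:,:,::-1]); print(n,p)
o=ctrl.get_obs(); print({k:o[k] for k in("t","tool_pos","eef_rot","finger_gap","contact_force")}, ctrl.grip_depth)
E
```

```text
pics
scene {'fov_y': 47.72527791115066, 'cx': 270.30413540766256, 'cy': 205.93063382550415, 'R': array([[ 0.72932341, -0.68406906,  0.01169986],
       [-0.30685577, -0.34234439, -0.88805397],
       [ 0.61149563,  0.64408837, -0.45959032]]), 't': array([-374.5475801 ,  232.87474892,  694.92686734])}
side {'fov_y': 47.553040320555894, 'cx': 285.2551779661263, 'cy': 206.84251372373373, 'R': array([[ 0.98429745, -0.17619636,  0.01064811],
       [-0.09731269, -0.59197453, -0.80006025],
       [ 0.14727111,  0.78646106, -0.59982515]]), 't': array([-517.07397428,  122.24314761, 1057.22422689])}
wrist {'fov_y': 66.1244387483644, 'cx': 277.70075609066225, 'cy': 207.9617629085996, 'R': array([[ 0.29015042,  0.95697645, -0.00296681],
       [ 0.92124839, -0.27847592,  0.27157424],
       [ 0.25906397, -0.08153055, -0.96241292]]), 't': array([-647.54419921,  -34.79517185,  379.8774259 ])}
{'t': 0.15, 'tool_pos': array([188.01040533, 621.60223505, 230.40299526]), 'eef_rot': array([[-9.57187903e-01,  2.89466745e-01, -5.67134956e-04],
       [ 2.89467300e-01,  9.57185978e-01, -1.91981120e-03],
       [-1.28678706e-05, -2.00178708e-03, -9.99997996e-01]]), 'finger_gap': 85.53303675784724, 'contact_force': array([ 0.1963735 ,  0.12599076, -1.5348814 ])} 18.700000000000003
```

View pics/scene0.png

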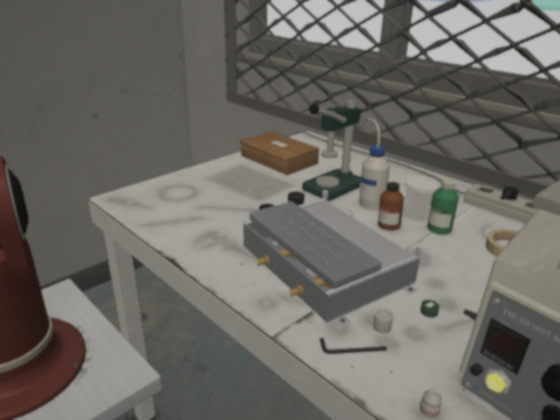

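View pics/side0.png

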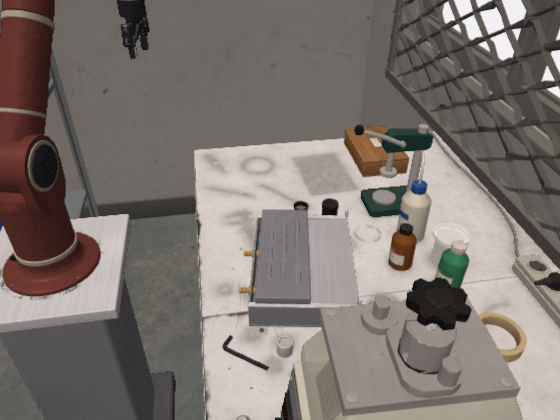

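View pics/wrist0.png

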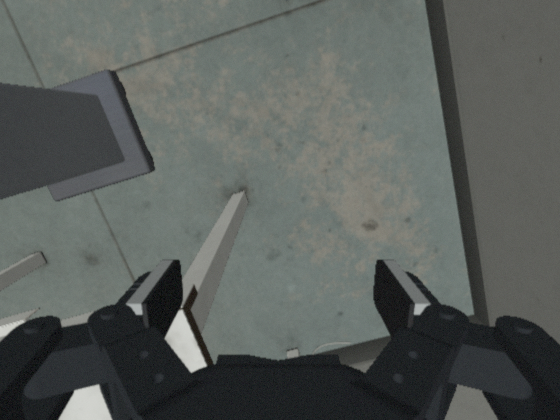

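The scene and side views show the box with its cover over the bay: side columns 250-355, rows 208-325, hose tails at about (250,253) and (247,290). The wrist view shows only the floor. Next I'll zoom in on the box.

Run:
```python
import cv2
a=cv2.imread("pics/scene0.png")[190:360,230:430]; cv2.imwrite("pics/sc_z.png",cv2.resize(a,None,fx=3.5,fy=3.5,interpolation=cv2.INTER_CUBIC))
a=cv2.imread("pics/side0.png")[195:335,225:375]; cv2.imwrite("pics/si_z.png",cv2.resize(a,None,fx=4,fy=4,interpolation=cv2.INTER_CUBIC))
```

```text
(no output)
```

View pics/sc_z.png

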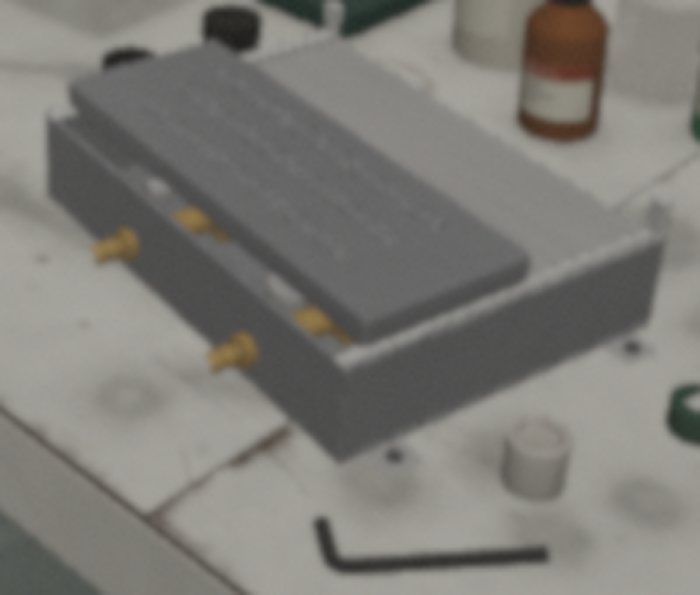

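View pics/si_z.png

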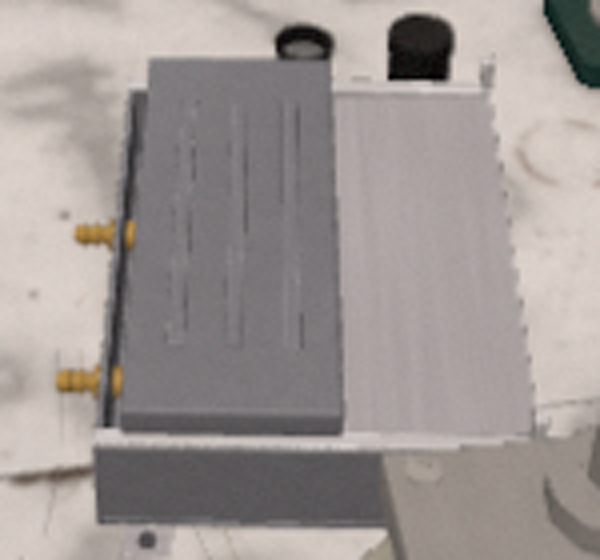

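```bash
cat > h.py <<'E'
import numpy as np
from rig import ctrl, eyes
def KP(p):
    f=210/np.tan(np.radians(p["fov_y"]/2)); K=np.array([[f,0,p["cx"]],[0,f,p["cy"]],[0,0,1]])
    return K, np.array(p["R"]), np.array(p["t"])
def ray(p,uv):
    K,R,t=KP(p); d=R.T@np.linalg.solve(K,[uv[0],uv[1],1]); return -R.T@t, d/np.linalg.norm(d)
def plane(p,uv,z):
    o,d=ray(p,uv); return o+d*(z-o[2])/d[2]
def tri(p1,u1,p2,u2):
    o1,d1=ray(p1,u1);o2,d2=ray(p2,u2)
    s=np.linalg.lstsq(np.c_[d1,-d2],o2-o1,rcond=None)[0]
    a=o1+s[0]*d1;b=o2+s[1]*d2
    return (a+b)/2,np.linalg.norm(a-b)
def proj(p,X):
    K,R,t=KP(p); c=K@(R@np.array(X)+t); return c[:2]/c[2]
E
python3 - <<'E'
from h import *
np.set_printoptions(precision=1,suppress=True)
a=eyes.camera_params("scene");b=eyes.camera_params("side")
S=lambda u,v:(230+u/3.5,190+v/3.5); D=lambda u,v:(225+u/4,195+v/4)
for n,s,d in [("cov FL",(72,85),(150,60)),("cov RL",(210,42),(330,60)),("cov RR",(528,258),(343,413)),("cov FR",(362,322),(122,413)),
 ("box FR bot",(340,460),(98,522)),("box FL rim",(50,118),(133,92)),("box FR rim",(340,360),(97,440))]:
    X,e=tri(a,S(*s),b,D(*d)); print(n,X,e)
for n,s in [("FRbot",(340,460)),("FLbot",(50,192)),("RRbot",(645,322))]: print(n,plane(a,S(*s),0))
E
```

```text
cov FL [474.6  18.3  72.2] 0.2943484198619682
cov RL [578.4   7.9  68.2] 1.274780746134435
cov RR [ 525.6 -262.9   70.7] 0.7429575415694842
cov FR [ 424.8 -243.1   69.9] 2.171663792842078
box FR bot [ 410.6 -247.8   -0.2] 1.1713519510375987
box FL rim [464.6  24.8  48.5] 5.213678541904893
box FR rim [ 412.6 -242.1   53.2] 3.214616902443967
FRbot [ 410.8 -247.2    0. ]
FLbot [463.5  26.4   0. ]
RRbot [ 614.5 -285.6    0. ]
```

```bash
python3 -m jog '[[255,3.9,-4.6,1,0],[255,3.9,-4.6,1,0],[255,3.9,-4.6,1,0],[255,3.9,-4.6,1,0],[255,3.9,-4.6,1,0],[255,3.9,-4.6,1,0],[255,3.9,-4.6,1,0],[255,3.9,-4.6,1,0],[255,0.3,-5.1,0,2],[255,0.3,-5.1,0,2],[255,0.3,-5.1,0,2],[255,0.3,-5.1,0,0],[255,0.3,-5.1,0,0],[255,0.3,-5.1,0,0],[255,0.3,-5.1,0,0],[255,0,0,0,0],[255,0,0,0,0]]' 20
python3 - <<'E'
from h import *
import cv2
np.set_printoptions(precision=1,suppress=True)
o=ctrl.get_obs(); print(o["t"],o["tool_pos"],o["eef_rot"],o["finger_gap"],o["contact_force"])
p=eyes.camera_params("wrist"); im=eyes.get_image("wrist")
cv2.imwrite("pics/wrist1.png",im[:,:,::-1]); import pickle; pickle.dump(p,open("w1.pkl","wb"))
E
```

```text
t: 2.28
tool_pos: [521.0, -102.2, 310.9]
eef_rot: [[-0.982, 0.188, -0.001], [0.188, 0.982, 0.001], [0.001, 0.001, -1.0]]
contact_force: [0.5, 0.4, -0.1]
finger_gap: 0.1
2.275 [ 521.  -102.2  310.9] [[-1.   0.2 -0. ]
 [ 0.2  1.   0. ]
 [ 0.   0.  -1. ]] 0.05168653914060219 [ 0.5  0.4 -0.1]
```

View pics/wrist1.png

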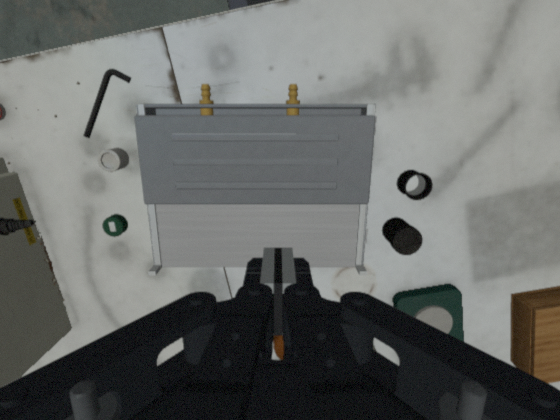

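The wrist view shows the cover at about (137-376, 115-203), with the front rim at row 105 and hose tails at (206,95) and (293,95). The bystanders are clear on both sides.

Run:
```python
import cv2
a=cv2.imread("pics/wrist1.png")[75:285,120:390]; cv2.imwrite("pics/w1z.png",cv2.resize(a,None,fx=2.8,fy=2.8,interpolation=cv2.INTER_CUBIC))
```

```text
(no output)
```

View pics/w1z.png

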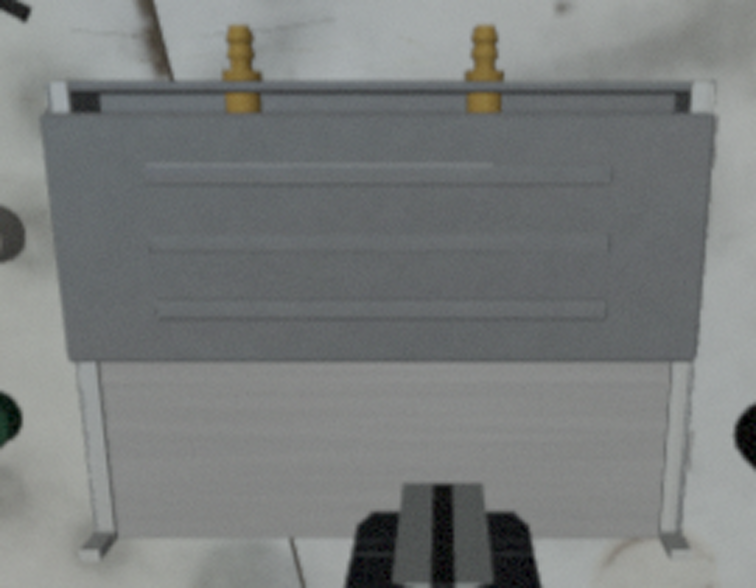

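Run:
```python
from h import *
import pickle
np.set_printoptions(precision=1,suppress=True)
w=pickle.load(open("w1.pkl","rb"))
a=eyes.camera_params("scene");b=eyes.camera_params("side")
S=lambda u,v:(230+u/3.5,190+v/3.5); D=lambda u,v:(225+u/4,195+v/4); W=lambda u,v:(120+u/2.8,75+v/2.8)
for n,s,d,q in [("cov FL",(72,85),(150,60),(714,115)),("cov RL",(210,42),(330,60),(694,360)),("cov RR",(528,258),(343,413),(69,360)),("cov FR",(362,322),(122,413),(42,115)),("rimFR",(340,360),(97,440),(48,83)),("rimFL",(50,118),(133,92),(716,83))]:
    print(n,*tri(a,S(*s),w,W(*q)),*tri(b,D(*d),w,W(*q)))
for z in (70,79):
    P=[plane(w,W(*q),z) for q in [(714,115),(694,360),(69,360),(42,115)]]
    print(z,[np.linalg.norm(P[i]-P[(i+1)%4]) for i in range(4)],P)
z=58
P=[plane(w,W(*q),z) for q in [(716,83),(48,83)]]; print(P,np.linalg.norm(P[0]-P[1]))
```

```text
cov FL [473.   17.9  73. ] 1.99482760194121 [473.5  18.8  72.1] 2.2175134956511444
cov RL [571.8  -0.2  74.2] 3.1064209052748475 [574.7  -1.1  73.9] 3.315314486883196
cov RR [ 520.8 -267.1   75. ] 1.9767188223184142 [ 522.8 -267.5   76.2] 3.0105333755337718
cov FR [ 420.5 -247.    75.6] 2.284327343159782 [ 422.7 -248.5   74.5] 3.089376566421759
rimFR [ 407.3 -246.7   60.7] 2.6754680121880607 [ 410.  -248.7   58.8] 4.078700349794608
rimFL [461.7  25.6  52.3] 3.267641552820255 [463.1  29.7  41.6] 4.698420976561441
70 [np.float64(103.6400208255072), np.float64(274.85640138428056), np.float64(103.6126924508538), np.float64(274.66811749563755)] [array([472.5,  19.6,  70. ]), array([574.2,  -0.3,  70. ]), array([ 522.4, -270.2,   70. ]), array([ 420.8, -250.2,   70. ])]
79 [np.float64(101.2103699164062), np.float64(268.4128952929425), np.float64(101.18368220555998), np.float64(268.2290253760217)] [array([472.1,  17. ,  79. ]), array([571.4,  -2.4,  79. ]), array([ 520.8, -266. ,   79. ]), array([ 421.5, -246.4,   79. ])]
[array([460.5,  25.2,  58. ]), array([ 407.9, -248.8,   58. ])] 278.9966696744684
```

```bash
python3 -m jog '[[255,-5,-0.4,0,0],[255,-5,-0.4,0,0],[255,0,0,-5,0],[255,0,0,-5,0],[255,0,0,-5,0],[255,0,0,-5,0],[255,0,0,-2.5,0],[255,0,0,0,0],[255,0,0,0,0]]' 20
python3 - <<'E'
from h import *
import cv2
for n in ("scene","side","wrist"):
    im=eyes.get_image(n)[:,:,::-1]
    if n=="scene": im=cv2.resize(im[150:360,200:430],None,fx=3,fy=3)[:590]
    elif n=="side": im=cv2.resize(im[155:335,205:375],None,fx=3,fy=3)
    cv2.imwrite(f"pics/{n}2.png",im)
E
```

```text
t: 3.45
tool_pos: [422.2, -110.2, 87.2]
eef_rot: [[-0.982, 0.186, 0.002], [0.186, 0.983, -0.0], [-0.002, 0.0, -1.0]]
contact_force: [-0.1, -0.1, -0.0]
finger_gap: -0.3
```

View pics/scene2.png

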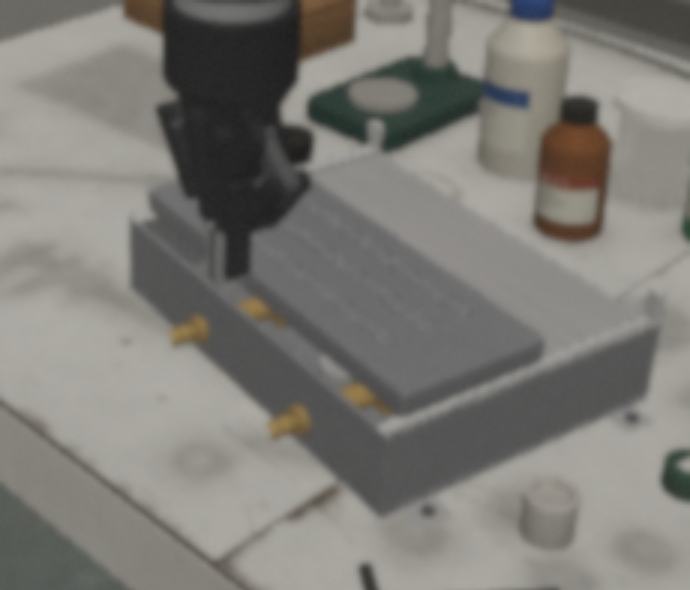

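View pics/side2.png

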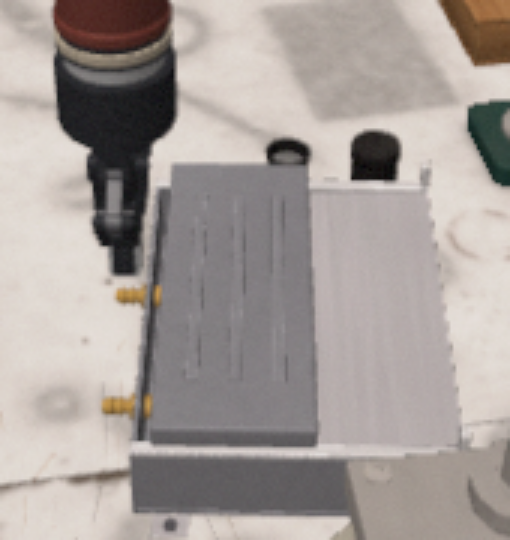

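View pics/wrist2.png

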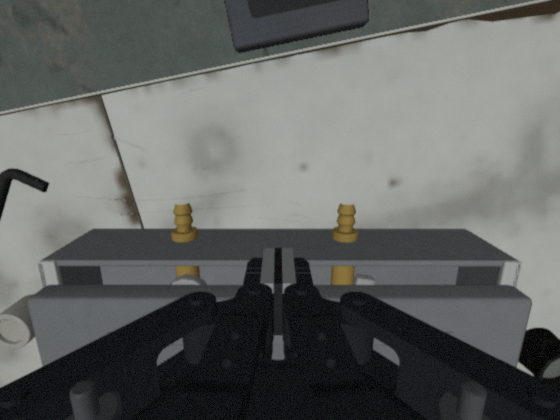

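The tip stands in front of the cover face, at mid-width of the cover: column 278 in the wrist view against a cover centre of 280. I'll go down to z≈67 and push along the box's +x.

```bash
python3 -m jog '[[255,0,0,-2,0],[255,0,0,0,0],[255,0.98,-0.19,0,0],[255,0.98,-0.19,0,0],[255,0.49,-0.095,0,0],[255,0,0,0,0]]'; python3 -m jog '[[255,0.98,-0.19,0,0],[255,0.98,-0.19,0,0],[255,0.98,-0.19,0,0],[255,0.98,-0.19,0,0],[255,0.98,-0.19,0,0]]'
python3 - <<'E'
from h import *
import cv2
for n in ("side",):
    im=eyes.get_image(n)[:,:,::-1]
    im=cv2.resize(im[155:335,205:375],None,fx=3,fy=3)
    cv2.imwrite(f"pics/{n}3.png",im)
E
```

```text
t: 4.35
tool_pos: [446.7, -115.8, 66.5]
eef_rot: [[-0.982, 0.188, 0.002], [0.188, 0.982, -0.0], [-0.002, -0.0, -1.0]]
contact_force: [-1.0, 0.1, 0.1]
finger_gap: -0.0
t: 4.97
tool_pos: [495.3, -125.1, 66.2]
eef_rot: [[-0.982, 0.188, -0.0], [0.188, 0.982, 0.0], [0.0, 0.0, -1.0]]
contact_force: [-2.5, 0.8, 0.5]
finger_gap: -0.2
```

View pics/side3.png

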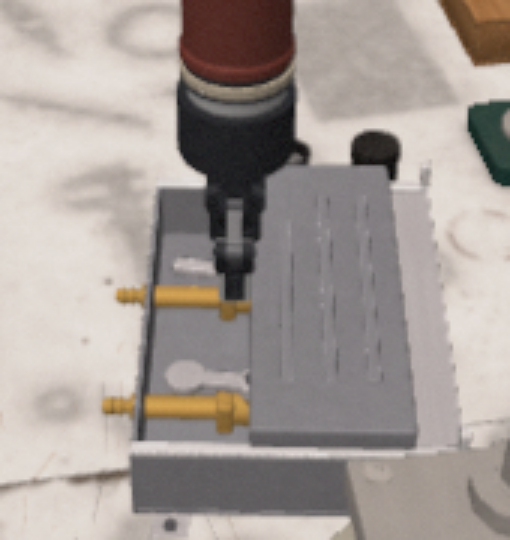

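The cover is sliding at about 2.5 N. The disc lever is the one nearer the side camera, with its disc at about (185,375) in the crop.

```bash
python3 -m jog '[[255,0.98,-0.19,0,0],[255,0.98,-0.19,0,0],[255,0.49,-0.095,0,0],[255,0,0,0,0]]'; python3 -m jog '[[255,0.49,-0.095,0,0],[255,0.49,-0.095,0,0],[255,0,0,0,0]]';  python3 -m jog '[[255,0.3,-0.06,0,0],[255,0.3,-0.06,0,0],[255,0,0,0,0]]'
```

```text
t: 5.52
tool_pos: [520.7, -130.2, 66.4]
eef_rot: [[-0.982, 0.188, 0.003], [0.188, 0.982, -0.001], [-0.003, -0.0, -1.0]]
contact_force: [-0.6, 0.5, 0.1]
finger_gap: -0.4
t: 5.9
tool_pos: [520.8, -130.3, 65.7]
eef_rot: [[-0.982, 0.188, -0.018], [0.188, 0.982, 0.004], [0.018, 0.001, -1.0]]
contact_force: [-13.1, 3.6, 10.7]
finger_gap: 0.0
t: 6.28
tool_pos: [520.9, -130.3, 65.6]
eef_rot: [[-0.982, 0.189, -0.03], [0.189, 0.982, 0.008], [0.031, 0.002, -1.0]]
contact_force: [-22.8, 4.7, 20.0]
finger_gap: 0.5
```

The push has stopped at TCP x 520.8 and the force is climbing. I'll back off and check that this is the stop.

```bash
python3 -m jog '[[255,-1.6,0.3,0,0],[255,-1.5,0.3,0,0],[255,0,0,3,0],[255,0,0,4,0],[255,0,0,5,0],[255,0,0,5,0],[255,0,0,5,0],[255,0,0,0,0]]'
python3 - <<'E'
from h import *
import cv2,pickle
pickle.dump(eyes.camera_params("wrist"),open("w4.pkl","wb"))
print(ctrl.get_obs()["tool_pos"])
for n in ("wrist","side","scene"):
    im=eyes.get_image(n)[:,:,::-1]
    cv2.imwrite(f"pics/{n}4.png",im)
    if n=="side": cv2.imwrite("pics/side4z.png",cv2.resize(im[155:335,205:375],None,fx=3,fy=3))
E
```

```text
t: 7.28
tool_pos: [507.6, -128.3, 291.4]
eef_rot: [[-0.982, 0.188, 0.014], [0.188, 0.982, -0.003], [-0.014, -0.001, -1.0]]
contact_force: [-0.3, -0.8, -0.4]
finger_gap: -0.1
[ 507.59635512 -128.26130187  291.43574093]
```

View pics/wrist4.png

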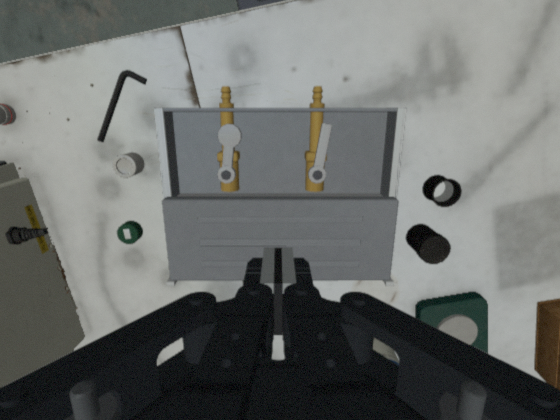

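View pics/side4z.png

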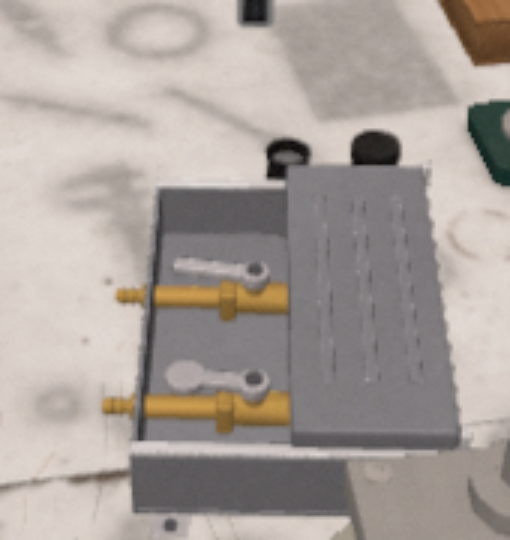

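Run:
```python
import cv2
a=cv2.imread("pics/wrist4.png")[80:300,145:415]; cv2.imwrite("pics/w4z.png",cv2.resize(a,None,fx=2.7,fy=2.7,interpolation=cv2.INTER_CUBIC))
a=cv2.imread("pics/scene4.png")[180:340,225:435]; cv2.imwrite("pics/s4z.png",cv2.resize(a,None,fx=3.5,fy=3.5,interpolation=cv2.INTER_CUBIC))
```

```text
(no output)
```

View pics/w4z.png

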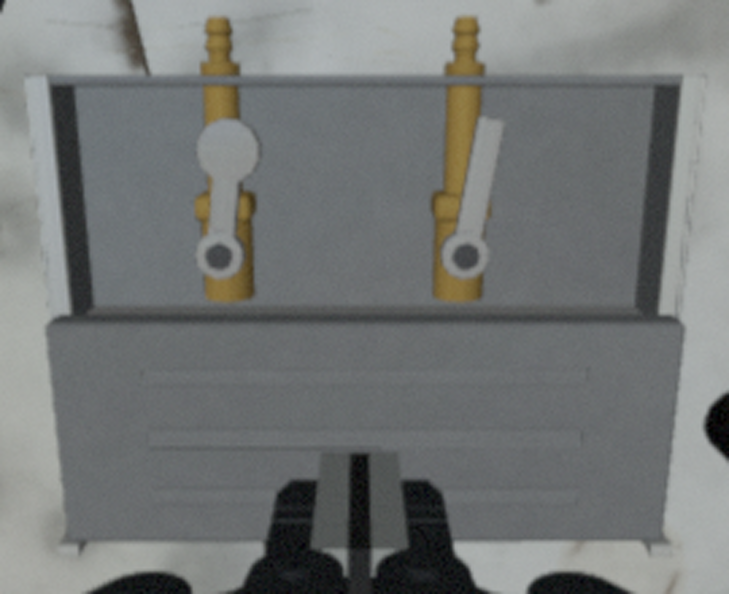

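View pics/s4z.png

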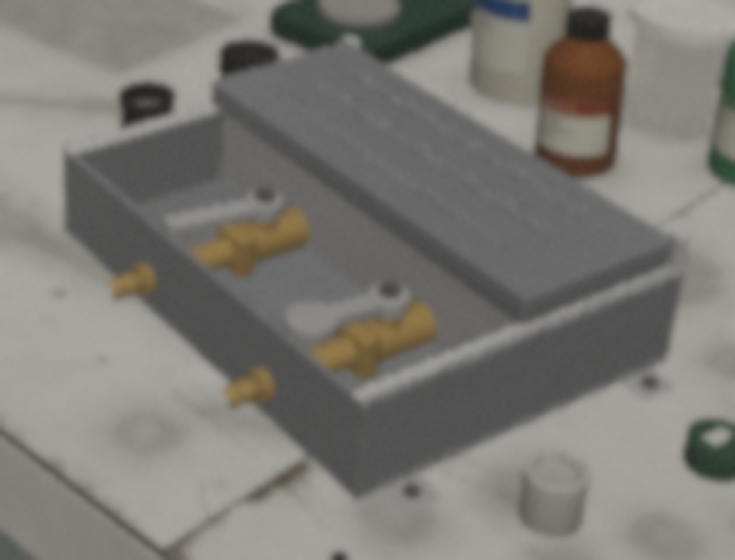

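Run:
```python
from h import *
import pickle
np.set_printoptions(precision=1,suppress=True)
w=pickle.load(open("w4.pkl","rb"));a=eyes.camera_params("scene");b=eyes.camera_params("side")
W=lambda u,v:(145+u/2.7,80+v/2.7); S=lambda u,v:(225+u/3.5,180+v/3.5); D=lambda u,v:(205+u/3,155+v/3)
for n,q,s,d in [("disc",(228,151),(307,318),(186,376)),("hub",(219,256),(390,292),(257,380)),("phub",(465,256),(265,197),(257,271)),("pend",(491,119),(170,218),(178,265)),("covFL",(684,322),(218,88),(288,168)),("covFR",(48,322),(522,300),(291,435))]:
    print(n,*tri(a,S(*s),w,W(*q)),*tri(b,D(*d),w,W(*q)))
yaw=np.radians(-10.85);x=np.array([np.cos(yaw),np.sin(yaw),0]);y=np.array([-x[1],x[0],0])
g=[plane(w,W(*q),58) for q in[(700,76),(25,76)]]; print("rim",g,np.linalg.norm(g[0]-g[1]))
B=(g[0]+g[1])/2+105*x
dy=g[0]-g[1];print("yaw",np.degrees(np.arctan2(-dy[0],dy[1])),"B",B)
for n,q,z in [("disc",(228,151),48),("hub",(219,256),50),("phub",(465,256),50),("pend",(491,119),48),("covFL",(684,320),76),("covFR",(48,320),76),("covRL",(664,542),76),("covRR",(68,542),76)]:
    P=plane(w,W(*q),z);r=P-B;print(n,P,"box",r@x,r@y)
o=ctrl.get_obs()['tool_pos'];print("tcp520 face box x",(np.array([520.8,-130.3,0])-B)@x)
```

```text
disc [ 452.  -176.    45.1] 2.57094077802661 [ 454.4 -177.3   43.8] 2.8061454048727574
hub [ 496.8 -191.    47.8] 0.24332751973914188 [ 499.3 -191.5   46.4] 4.370135959827542
phub [517.6 -82.8  47.9] 0.31733598160267573 [520.2 -82.6  44.9] 3.722092251347425
pend [461.4 -63.2  48.4] 1.0609725067233253 [464.1 -62.   41.3] 5.3484067005092495
covFL [561.1   2.2  69.4] 4.194683397833574 [561.1   4.1  68.9] 2.4786753060665707
covFR [ 506.1 -263.3   75.6] 1.1471328381535753 [ 507.9 -265.2   72.1] 1.2520352204779024
rim [array([459.7,  22.8,  58. ]), array([ 407.2, -250. ,   58. ])] 277.88234923857567
yaw -10.896826781251278 B [ 536.6 -133.4   58. ]
disc [ 452.8 -176.5   48. ] box -74.14370105254632 -58.11118055740094
hub [ 496.6 -190.7   50. ] box -28.514772803360188 -63.81461433152583
phub [517.3 -83.1  50. ] box -28.448507360693576 45.78558813842723
pend [461.1 -62.8  48. ] box -87.47027522129223 55.14155353688141
covFL [556.5   1.7  76. ] box -5.821689620860252 136.3974872949209
covFR [ 505.6 -263.3   76. ] box -5.96274913036659 -133.44176934929925
covRL [660.3 -16.2  76. ] box 99.45810802668629 138.35509997289734
covRR [ 608.8 -284.7   76. ] box 99.40093613145105 -135.04092932698558
tcp520 face box x -16.08926906909648
```

The cover's rear edge is against the stop brackets. Its front edge went from box x ≈ -92 to ≈ -5, consistent with about 100 mm of travel. The disc lies 46.0 mm from its hub, as given, at an angle of about 7°. The plan is to enter the bay to the right of the disc, push along box +y to about 60°, then along +x until it is shut.

```bash
python3 -m jog '[[255,-2.7,-4.3,0,0],[255,-2.7,-4.3,0,0],[255,0,0,-5,0],[255,0,0,-5,0],[255,0,0,-5,0],[255,0,0,-4,0],[255,0,0,0,0],[255,0,0,0,0]]'
python3 - <<'E'
from h import *
import cv2
for n in ("wrist","side","scene"):
    im=eyes.get_image(n)[:,:,::-1]
    if n=="side": im=cv2.resize(im[155:335,205:375],None,fx=3,fy=3)
    if n=="scene": im=cv2.resize(im[180:340,225:435],None,fx=3.5,fy=3.5)
    cv2.imwrite(f"pics/{n}5.png",im)
E
```

```text
t: 8.43
tool_pos: [450.5, -213.3, 96.8]
eef_rot: [[-0.982, 0.188, 0.001], [0.188, 0.982, -0.001], [-0.001, -0.0, -1.0]]
contact_force: [-0.6, -0.3, 0.1]
finger_gap: 0.1
```

View pics/wrist5.png

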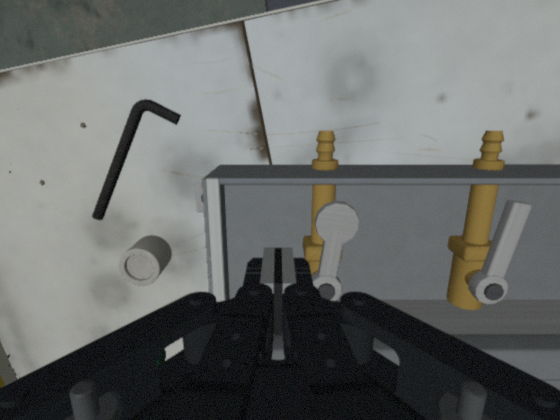

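View pics/scene5.png

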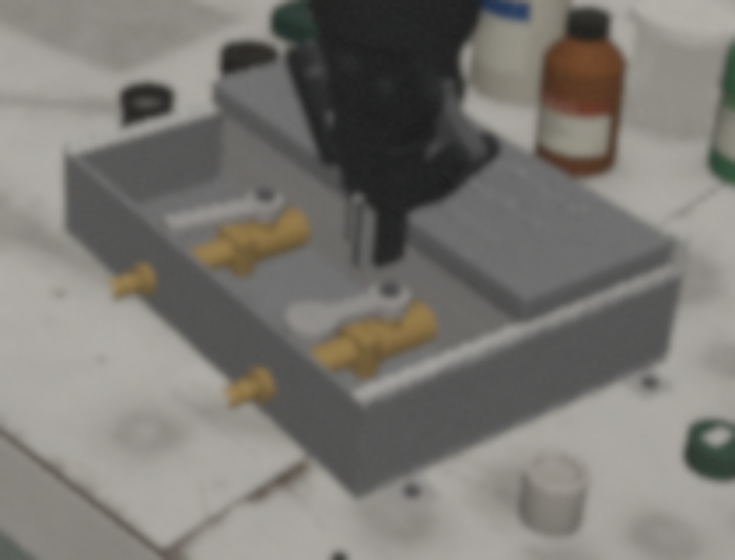

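```bash
python3 -m jog '[[255,0.4,-0.1,-2.8,0],[255,0,0,-2.7,0],[255,0,0,0,0],[255,0,0,0,0]]'; python3 -m jog '[[255,0.15,0.79,0,0],[255,0.15,0.79,0,0],[255,0.15,0.79,0,0],[255,0,0,0,0]]'
python3 - <<'E'
from h import *
import cv2
for n in ("wrist","side"):
    im=eyes.get_image(n)[:,:,::-1]
    if n=="side": im=cv2.resize(im[155:335,205:375],None,fx=3,fy=3)
    cv2.imwrite(f"pics/{n}6.png",im)
E
```

```text
t: 9.07
tool_pos: [454.9, -214.4, 42.6]
eef_rot: [[-0.982, 0.188, 0.002], [0.188, 0.982, -0.001], [-0.002, -0.001, -1.0]]
contact_force: [0.6, -0.0, 0.9]
finger_gap: -0.1
t: 9.57
tool_pos: [458.9, -189.0, 41.5]
eef_rot: [[-0.982, 0.186, 0.0], [0.186, 0.982, 0.001], [-0.0, 0.001, -1.0]]
contact_force: [0.4, 1.3, 2.6]
finger_gap: -0.2
```

View pics/wrist6.png

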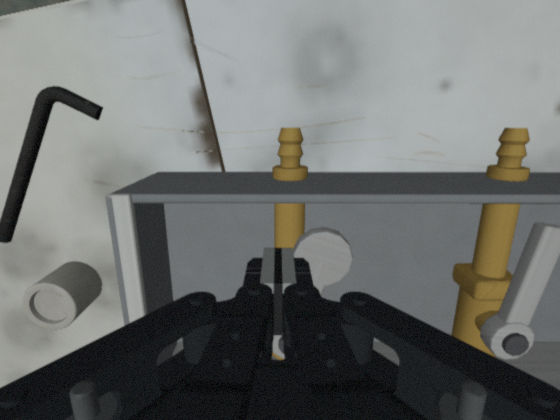

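View pics/side6.png

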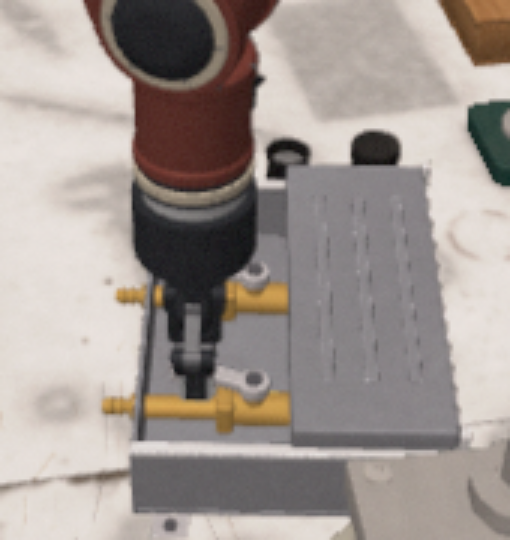

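The fingertip now touches the disc, which is at about (322,258) in the wrist view, and the lever is turning. I'll carry on.

```bash
python3 -m jog '[[255,0.15,0.79,0,0],[255,0.15,0.79,0,0],[255,0.15,0.79,0,0],[255,0,0,0,0]]'
python3 - <<'E'
from h import *
import cv2
for n in ("wrist","side"):
    im=eyes.get_image(n)[:,:,::-1]
    if n=="side": im=cv2.resize(im[155:335,205:375],None,fx=3,fy=3)
    cv2.imwrite(f"pics/{n}7.png",im)
E
```

```text
t: 10.18
tool_pos: [465.2, -167.6, 41.6]
eef_rot: [[-0.982, 0.188, 0.004], [0.188, 0.982, -0.003], [-0.005, -0.002, -1.0]]
contact_force: [2.4, -4.0, -0.3]
finger_gap: 0.1
```

View pics/wrist7.png

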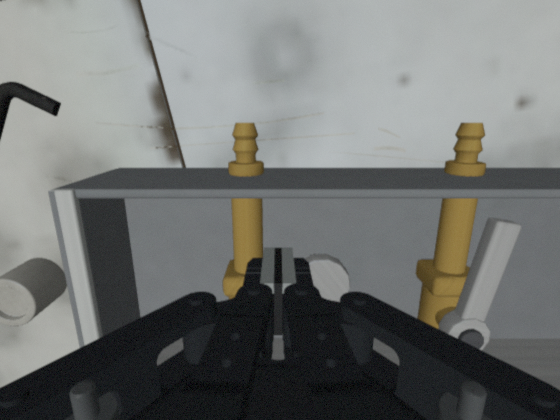

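View pics/side7.png

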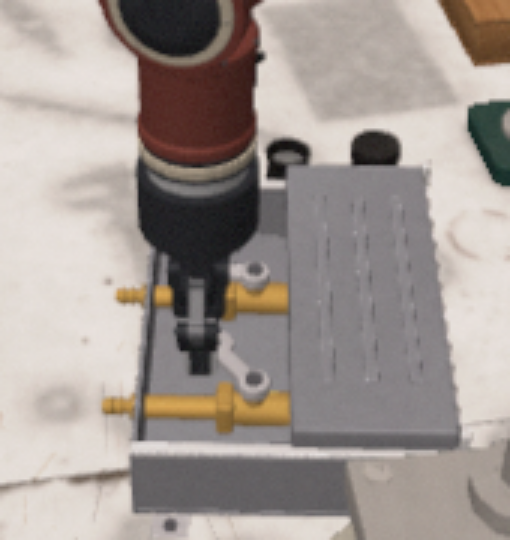

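```bash
python3 -m jog '[[255,0.53,0.1,0,0],[255,0.53,0.1,0,0],[255,0.49,-0.09,0,0],[255,0,0,0,0]]'
python3 -m jog '[[255,0.3,-0.06,0,0],[255,0,0,0,0]]'
python3 - <<'E'
from h import *
import cv2
for n in ("wrist","side"):
    im=eyes.get_image(n)[:,:,::-1]
    if n=="side": im=cv2.resize(im[155:335,205:375],None,fx=3,fy=3)
    cv2.imwrite(f"pics/{n}8.png",im)
E
```

```text
t: 10.78
tool_pos: [476.2, -162.2, 41.2]
eef_rot: [[-0.983, 0.186, -0.006], [0.186, 0.983, 0.005], [0.007, 0.004, -1.0]]
contact_force: [-1.9, 1.2, 7.7]
finger_gap: -0.3
t: 11.02
tool_pos: [478.6, -161.7, 41.1]
eef_rot: [[-0.983, 0.185, -0.008], [0.185, 0.983, 0.007], [0.009, 0.005, -1.0]]
contact_force: [-4.0, 2.6, 8.8]
finger_gap: -0.1
```

View pics/wrist8.png

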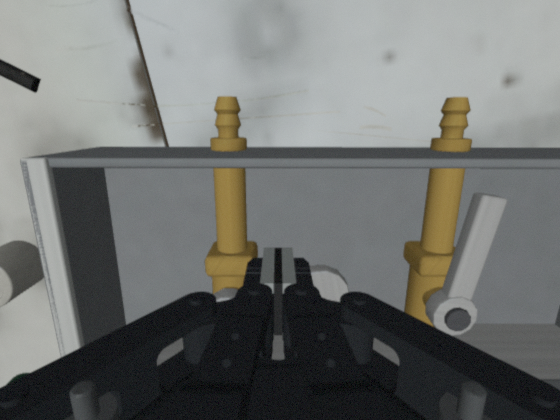

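View pics/side8.png

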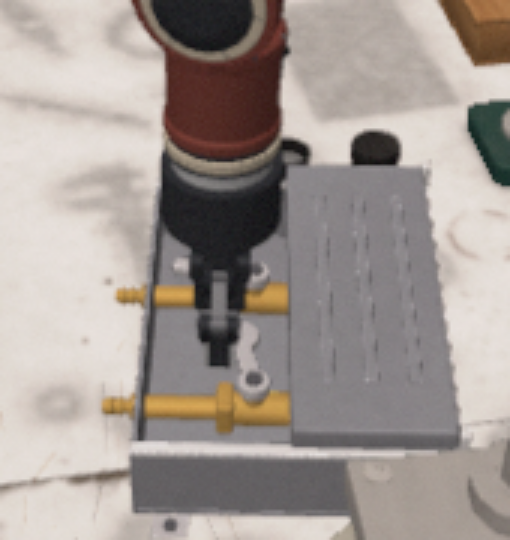

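```bash
python3 -m jog '[[255,0,0,0.15,0],[255,0,0,0,0]]'
python3 -m jog '[[255,0.3,-0.06,0,0],[255,0,0,0,0]]'; python3 -m jog '[[255,0.3,-0.06,0,0],[255,0,0,0,0]]'
```

```text
t: 11.38
tool_pos: [479.0, -163.3, 41.9]
eef_rot: [[-0.983, 0.186, -0.006], [0.186, 0.983, 0.004], [0.007, 0.003, -1.0]]
contact_force: [-3.4, 2.9, -0.1]
finger_gap: 0.1
t: 11.62
tool_pos: [483.9, -165.5, 42.2]
eef_rot: [[-0.982, 0.187, -0.002], [0.187, 0.982, 0.002], [0.002, 0.001, -1.0]]
contact_force: [-2.9, 2.8, -0.7]
finger_gap: 0.2
t: 11.88
tool_pos: [484.8, -165.8, 42.2]
eef_rot: [[-0.982, 0.188, -0.006], [0.188, 0.982, 0.003], [0.007, 0.002, -1.0]]
contact_force: [-5.6, 4.2, 1.7]
finger_gap: -0.5
```

```bash
python3 -m jog '[[255,0.3,-0.06,0,0],[255,0,0,0,0]]'; python3 -m jog '[[255,0.3,-0.06,0,0],[255,0,0,0,0]]'
python3 - <<'E'
from h import *
import cv2
for n in ("wrist","side"):
    im=eyes.get_image(n)[:,:,::-1]
    if n=="side": im=cv2.resize(im[155:335,205:375],None,fx=3,fy=3)
    cv2.imwrite(f"pics/{n}9.png",im)
E
```

```text
t: 12.12
tool_pos: [484.8, -165.8, 42.1]
eef_rot: [[-0.982, 0.188, -0.012], [0.188, 0.982, 0.005], [0.013, 0.003, -1.0]]
contact_force: [-10.7, 5.2, 6.6]
finger_gap: -0.1
t: 12.38
tool_pos: [485.0, -165.8, 42.0]
eef_rot: [[-0.982, 0.189, -0.018], [0.188, 0.982, 0.007], [0.019, 0.004, -1.0]]
contact_force: [-13.8, 5.8, 10.9]
finger_gap: 0.4
```

View pics/side9.png

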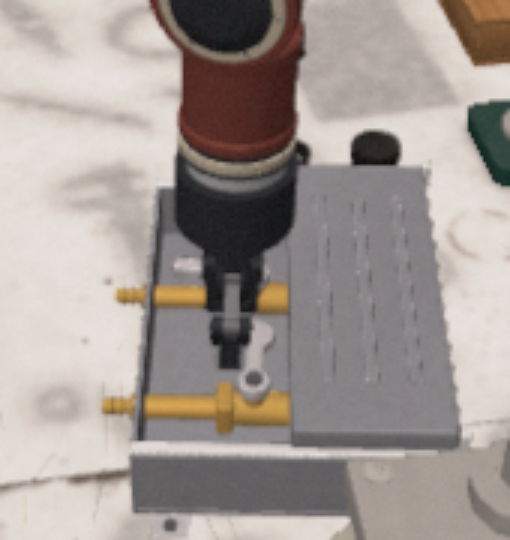

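The tip has stopped, the force is building and the lever is at its stop. I'll back away along box -x, lift clear and check.

```bash
python3 -m jog '[[255,-1.4,0.27,0,0],[255,-1.2,0.23,0,0],[255,0,0,0,0],[255,0,0,3,0],[255,0,0,5,0],[255,0,0,5,0],[255,0,0,5,0],[255,0,0,5,0],[255,0,0,0,0],[255,0,0,0,0]]'
python3 - <<'E'
from h import *
import cv2,pickle
pickle.dump(eyes.camera_params("wrist"),open("w10.pkl","wb"))
for n in ("wrist","side"):
    im=eyes.get_image(n)[:,:,::-1]
    cv2.imwrite(f"pics/{n}10.png",im if n=="wrist" else cv2.resize(im[155:335,205:375],None,fx=3,fy=3))
    if n=="wrist": cv2.imwrite("pics/w10z.png",cv2.resize(im[80:300,145:415],None,fx=2.7,fy=2.7,interpolation=cv2.INTER_CUBIC))
E
```

```text
t: 13.72
tool_pos: [467.8, -163.5, 272.7]
eef_rot: [[-0.982, 0.188, 0.001], [0.188, 0.982, -0.0], [-0.001, -0.0, -1.0]]
contact_force: [0.5, -0.7, -0.7]
finger_gap: -0.4
```

View pics/wrist10.png

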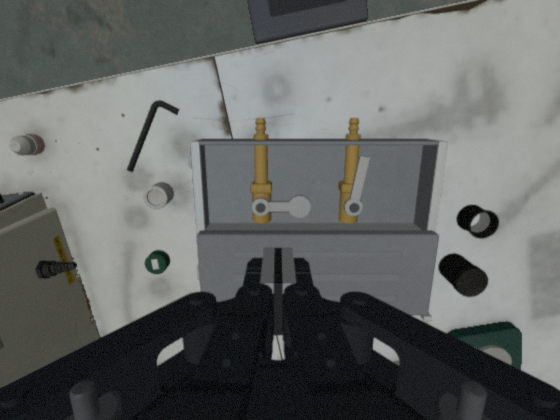

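View pics/w10z.png

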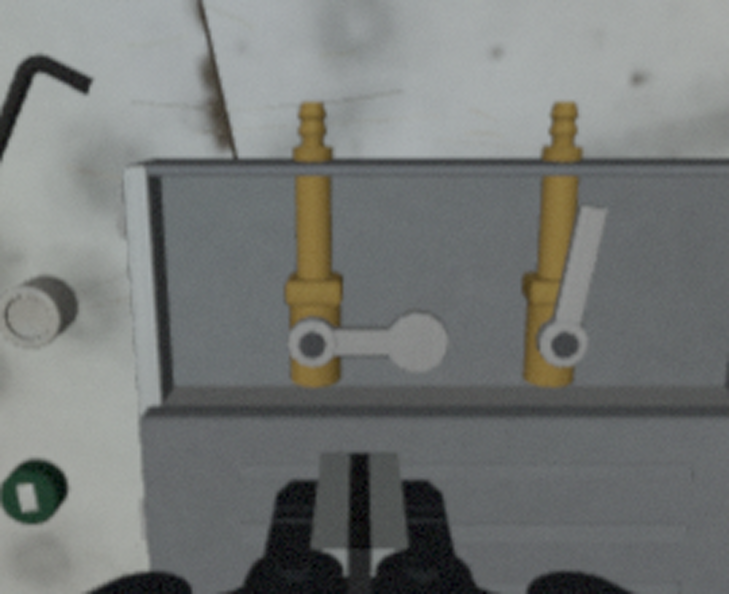

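View pics/side10.png

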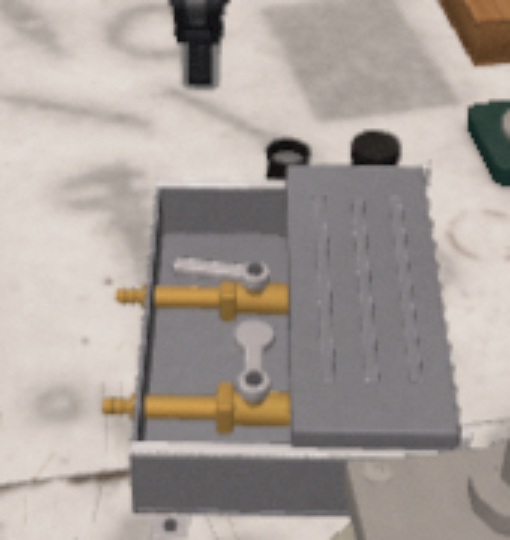

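Run:
```python
from h import *
import pickle
W=lambda u,v:(145+u/2.7,80+v/2.7)
def ang(w,e,h,z=48):
    d=(plane(w,W(*e),z)-plane(w,W(*h),50))[:2]; yaw=np.radians(-10.88)
    x=d@[np.cos(yaw),np.sin(yaw)];y=d@[-np.sin(yaw),np.cos(yaw)];return np.degrees(np.arctan2(y,-x)),np.hypot(x,y)
w4=pickle.load(open("w4.pkl","rb"));w=pickle.load(open("w10.pkl","rb"))
print("disc",ang(w4,(228,151),(219,256)),ang(w,(418,342),(312,345)))
print("plain",ang(w4,(491,119),(465,256)),ang(w,(594,208),(565,345)))
yaw=np.radians(-10.88);X=np.array([np.cos(yaw),np.sin(yaw),0])
c=plane(w,W(147,412),76);r=plane(w,W(126,165),58);print("cover front from box front",(c-r)@X)
```

```text
disc (np.float64(7.094791011403563), np.float64(45.98399993459904)) (np.float64(88.98852873143797), np.float64(46.344175373177094))
plain (np.float64(8.977420288028442), np.float64(59.75870790041788)) (np.float64(8.447831430417079), np.float64(59.8326983932701))
cover front from box front 99.12744866004354
```

```bash
python3 -c "
from rig import ctrl
print(ctrl.get_obs()['t'],ctrl.sign_off())"
```

```text
the job is handed in; nothing more can be done
13.825 None
```

The cover is slid back to its stop and the disc lever is turned clockwise to its shut stop. I handed the job in at 13.8 s with the arm clear above the box. Everything was pushed with closed fingertips; nothing was gripped or lifted.

- **Cover:** it slid at about 2.5 N, then stopped dead while the force rose to about 23 N. In the pictures its rear edge sits against the stop brackets. Its front edge measures about 99 mm behind the box front, which fits full travel.
- **Disc lever:** the camera puts it at about 89°, up from 7°. The 1° short of 90° is within what the pictures can resolve. At the end the tip did not move while the push rose from about 6 to 14 N, so I take it to be on its stop.
- **Plain lever:** 9.0° before and 8.4° after, the same within measuring error.
- **Things round the box:** the hex key, die plug, specimen, loupe and can look unmoved in the last wrist picture; I did not measure them.

**Disagreements:**
- **Cover height:** the cover's top measured about 74 mm high, against 79 mm implied by the text. I pushed at 66 mm, a height that works for either.
- **Upward force:** up to about 9 N of upward force showed on the tool during the lever push. It went away when I raised the tip about 1 mm.

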